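# Check the hardness of a shoe sole

### The arm

A 6-joint arm with a two-finger parallel gripper is mounted at the origin on the work surface. World frame = base frame: x ahead of the robot, y to its left, z up, the work surface at z = 0. Lengths are in m, angles in rad, forces in N, time in s.
With the tool pointing down it reaches from about 0.25 to 0.8 m from the base axis. Payload 3.9 kg.
Tool frame: the origin (TCP) lies at the very end of the fingers, on their centre line; the grasp point (between the pads) lies 19 mm behind it; z points along the fingers, x is the direction in which the jaws open and shut, and the axes are right-handed (so a half turn about z gives the same grasp; the last joint's range is limited). The gripper opens to 85 mm and grips with 20 to 120 N. Pads are 22 mm wide; open, the fingers measure 114 mm over their backs; the gripper's body (76 mm by 85 mm) begins 54 mm behind the grasp point. The pads swing forward as they close: fully open they stand 13 mm farther back than shut.
Start: joints at [-1.253, 0.26, -0.138, 1.173, 0, 1.571], TCP at [0.164, -0.499, 0.231] pointing down, gripper open.
Joint ranges: [-2.78, 2.78], [-0.83, 1.72], [-1.28, 1.37], [-1.9, 2.12], [-1.57, 1.48], [-3.14, 3.14]. Speed limits (rad/s): [2.57, 2.57, 3.14, 3.14, 3.14, 3.14].

### API

Orientations are given as a unit quaternion [x, y, z, w].
In Python, from workcell import manip, vision gives the robot as it stands. The module is installed in compiled form; this text tells all that it offers.
- The arm moves only by the tool servo_tool, never from a script. Its arguments are lists of equal length, an entry for each row: "translation": the shift along the tool's x, y, z in cm, a list of three; "rot": the turn, a rotation vector about the tool's x, y, z in rad, a list of three. In form: {"translation": [[dx, dy, dz], ...], "rot": [[rx, ry, rz], ...]}. A call has 1 to 10 rows; each row shifts and turns the commanded pose from where the row before left it, along the tool's axes as they then stand; what a row does not reach is not made up. A row lasts 1/12 s, in which the tool goes at most 41.7 mm and 7.16 degrees, less where a joint would pass 70% of its speed; a pose out of reach is approached as far as the arm can. A call with a gripper value outside its range is refused whole. "fingers" is the closure, from 0 (fully open) to 1 (shut), set as the call begins (left out, the last holds). The fingers move at their own pace and stop on an object; the grip force is fixed at half the most. Time passes only in rows, so rows that do not move let the fingers close. It gives the time, the measured TCP pose, the force and the opening at its end, in the units of the state.
- manip.get_state(): the state, without advancing time (a new reading comes with each control period).
- vision.capture(name): name is "side" or "top" or "wrist"; returns a dict with "img" (400x640x3 uint8, red, green, blue), "depth" (400x640 float32, m along the optical axis (not along the pixel's ray), 0 where there is no reading), "fx", "fy", "cx", "cy" (pixels), "xyz" and "rotation" of the camera in the world; the wrist camera has in their place "mount" (4x4, takes a point from camera to tool coordinates, whose origin is the TCP and whose axes are the tool frame's). Camera axes: x right, y down, z forward; pixel columns grow to the right and rows downward; lengths in m; the calibration is good to about 2 mm. The wrist camera is an equidistant fisheye: a pixel r from the principal point sees the ray r / f radians off the axis. A picture is of the moment at which its call begins: read the wrist's pose just before it.
- manip.hand_in(): hands the job in, once; it reports no verdict.
Trained networks look in a picture, given as the dict that the camera call returned (one of the last four; its "shot" number tells which), for a name from the list of things; names that differ only in an ending like _2 or _b are one class to them, and where a whole thing is asked for, a point or a joint stands for the part that bears it (a point fixed in the world has none). Each returns a list of dicts, best first, with "score" (0 to 1); they miss things now and then, are a little off and sometimes report something else, mostly with a low value. They report only what shows in the picture. A call takes as long as a camera call.
- vision.regions_of(picture, name): "pixels" (400x640 bool, what is visible of it) and "box" ([left, top, width, height] in pixels, round what is visible of it).
The state is a dict: "time": time; "qpos": joint angles; "qd": joint speeds; "joint_torque": joint torques, N m; "position": TCP position; "ee_rot": TCP orientation; "wrist_force": force on the tool from outside, world axes, zero at the start; "ft_torque": the same for the moment, N m; "opening": finger opening in m.
Only numpy, scipy, OpenCV 4.12 (cv2) and the standard library are available. Lean on these libraries where they do the work, as an engineer would, in place of code of your own. Each camera call takes 0.05 s, during which the arm holds its last target. There are 200 camera calls.

### The job

Clear the scraper off the upturned shoe by sliding its blade all the way into the slot of the wooden rack, and let go of it there. Then take the yellow hardness gauge from its stand and press it gently, upright, with its orange plunger on the white chalk mark on the sole, until the plunger is about half way in. Finish while still holding the gauge there, and leave everything else where it is.

Things in the scene. Friction and masses are not known exactly. Their poses are not given: they have to be found in the camera images.
- mark (a point): centre of the chalk mark, a white ring 18 mm across with a dot, on the level dark front sole of the shoe (sole surface, 75 mm above the table). z up; the shoe lies along y: toe tip 68 mm to -y of the mark, heel block (18 mm higher than the sole) from 132 mm to +y. The sole is 92 mm wide here. At the start the scraper lies over the mark
- scraper_grip (a point): in the scraper's red handle, 12 mm above its flat underside. x points to the blade edge, z up. Handle: bar 110 mm long (70 mm to -x, 40 mm to +x of this point), 24 mm wide (y), 24 mm high; then a steel blade 60 long, 56 wide, 3 thick, flush with the underside. 150 g, balances within 20 mm of here. Starts flat across the sole, handle towards the robot
- scraper_edge (a point): middle of the scraper's front blade edge, 1.5 mm above its underside, 100 mm along x from scraper_grip
- rack_slot (a point): middle of the lower lip of the mouth of the slot in the wooden scraper rack (fixed), 40 mm above the table. x points straight into the slot, z up. The slot is level, 72 mm wide (y), 13 mm high (up from this point) and 45 mm deep with a closed end: a blade fully home has its edge 45 mm in
- gauge_grip (a point): centre of the gauge's yellow housing, an upright block 44 mm (x) by 28 mm (y) by 70 mm (z, up) with a small screen on top; take it across the 28 mm. 150 g. It starts standing on a grey block (80 x 80 x 48 mm high), its nose and plunger hanging in a 26 mm hole through that block: lift it straight up by at least 45 mm to clear
- gauge_tip (a point): rounded lower end of the gauge's orange plunger (10 mm thick), on the body's centre line, 71 mm below gauge_grip when the plunger is out. A steel nose (16 mm thick) ends 16 mm above the tip
- plunger (a joint): how far the gauge's plunger is pushed in, in m: 0 out, 0.012 fully in. A spring resists with 1.3 N at first touch, 4 N half way in and 6.7 N fully in
- tin_black: polish tin with a black lid and a brass disc on it, 75 mm across, 28 mm high; leave alone
- tin_brown: red polish tin with a brown lid and a red disc on it, 75 mm across, 28 mm high; leave alone
- glue: glue bottle, 56 mm across, 130 mm high; leave alone
- brush: shoe brush, 160 x 50 x 48 mm; leave alone
- spool: magenta spool, 40 mm across, 55 mm high; leave alone
- hammer: hammer lying on the table to the robot's left; leave alone
- gauge: the whole gauge; origin at the centre of the yellow body's underside (35 mm below gauge_grip), z up along it
- scraper: the whole scraper; origin on its underside, 15 mm to +x of scraper_grip, x to the blade edge
- shoe: shoe, sole up, bolted with its iron last to the table: 270 mm long; origin on the table under its middle, y towards the heel
- rack: the scraper rack, pale wood with a blue top over the slot (upper face 63 mm above the table); origin on the table, 40 mm behind the slot mouth, x into the slot. A narrow ledge (16 mm wide, top at slot floor level, reaching 125 mm out in front of the mouth) carries the scraper's handle; beside the ledge lies only a base board 12 mm high, 88 mm wide

How it is judged:
By the outcome, as a careful person would: the job done as asked, in the order asked, and still so for the second after the job is handed in, while the arm keeps its last pose, push and grip.
It also fails if it takes over 58 s, if anything falls off the work surface, if the arm or the gripper's body presses on something with over 40 N, if the wrist force passes 120 N, or if a joint passes its speed limit or range.

## Working session

There is one attempt and no reset: what is moved stays moved. The work goes in short steps, Python scripts to look and compute and a tool call to move; the robot and the scene stay as the last step left them, time stands still between calls to the robot, and variables do not carry over. Pictures are saved under pics/ and viewed, about 8 in all and at most 12, crops included, and the job is handed in when it is done.

Besides the shell and the picture viewer there is one more tool, called after "Call:" as name(argument=value, ...) on one line, values as JSON. servo_tool: Moves the arm, as the interface text tells. Its arguments: {"type":"object","properties":{"translation":{"type":"array"},"rot":{"type":"array"},"fingers":{"type":"number"}},"required":["translation","rot"]}

```bash
mkdir -p pics; cat > h.py <<'E'
import numpy as np, cv2
from scipy.spatial.transform import Rotation as R
from workcell import manip, vision
def cloud(c):
    v,u=np.mgrid[:400,:640]; d=c['depth']
    P=np.stack([(u-c['cx'])/c['fx']*d,(v-c['cy'])/c['fy']*d,d],-1)
    Rm=np.array(c['rotation'])
    if Rm.shape!=(3,3): Rm=R.from_quat(Rm).as_matrix()
    W=P@Rm.T+np.array(c['xyz']); W[d<=0]=np.nan
    return W
def save(c,n): cv2.imwrite('pics/'+n+'.png',cv2.cvtColor(c['img'],cv2.COLOR_RGB2BGR))
E
python3 - <<'E'
from h import *
s=manip.get_state();print({k:np.round(v,3) for k,v in s.items()})
for n in ['top','side']:
    c=vision.capture(n);save(c,n);print(n,c['xyz'],c['rotation'],c['fx'])
    W=cloud(c);np.save(n+'.npy',W);np.save(n+'_img.npy',c['img'])
    for k in ['scraper','shoe','rack','gauge','mark','scraper_edge']:
        try:
            for r in vision.regions_of(c,k)[:2]:
                p=W[r['pixels']];p=p[~np.isnan(p[:,0])]
                print(k,round(r['score'],2),r['box'],np.round(np.percentile(p,[3,50,97],axis=0),3).tolist())
        except Exception as e: print(k,e)
E
```

```text
{'time': np.float64(0.0), 'qpos': array([-1.253,  0.261, -0.139,  1.173,  0.   ,  1.571]), 'qd': array([-0.002,  0.001,  0.002, -0.   , -0.001, -0.   ]), 'joint_torque': array([ 0.0000e+00, -4.0568e+01,  2.5392e+01,  1.9000e-02, -0.0000e+00,
       -0.0000e+00]), 'position': array([ 0.164, -0.498,  0.23 ]), 'ee_rot': array([ 0.81 , -0.586, -0.001, -0.001]), 'wrist_force': array([ 0.83 ,  0.446, -0.069]), 'ft_torque': array([-0.061,  0.024,  0.007]), 'opening': np.float64(0.085)}
top [0.47646818 0.10201995 1.0338161 ] [-0.70040511  0.71098021 -0.04894491  0.03929665] 376.35333093518966
scraper 0.66 [382.2, 197.0, 31.9, 66.6] [[0.448, -0.138, 0.075], [0.545, -0.098, 0.081], [0.599, -0.064, 0.101]]
shoe 0.91 [311.3, 198.7, 107.8, 50.2] [[0.494, -0.141, 0.008], [0.544, -0.005, 0.074], [0.604, 0.098, 0.094]]
shoe 0.58 [432.0, 128.3, 60.9, 34.9] [[0.712, -0.368, 0.009], [0.745, -0.296, 0.047], [0.782, -0.225, 0.051]]
rack 0.93 [432.9, 170.9, 53.9, 80.1] [[0.485, -0.339, 0.005], [0.58, -0.283, 0.02], [0.662, -0.231, 0.065]]
gauge 0.66 [236.3, 223.1, 13.3, 17.7] [[0.505, 0.272, 0.06], [0.524
[... 883 characters left out ...]
 [0.532, 0.011, 0.071], [0.588, 0.108, 0.093]]
shoe 0.32 [200.1, 334.8, 116.7, 42.7] [[0.34, 0.466, 0.011], [0.464, 0.552, 0.023], [0.552, 0.626, 0.028]]
rack 0.75 [375.0, 125.5, 64.8, 50.1] [[0.486, -0.332, 0.001], [0.589, -0.273, 0.026], [0.658, -0.225, 0.064]]
gauge 0.85 [290.5, 239.7, 17.8, 31.7] [[0.504, 0.256, 0.043], [0.52, 0.298, 0.094], [0.561, 0.304, 0.12]]
gauge 0.34 [365.8, 158.5, 44.1, 35.8] [[0.444, -0.138, 0.072], [0.523, -0.087, 0.084], [0.603, -0.058, 0.1]]
mark 0.96 [326.9, 163.7, 74.0, 66.9] [[0.491, -0.126, 0.007], [0.532, 0.012, 0.071], [0.587, 0.108, 0.093]]
scraper_edge 0.84 [367.5, 159.6, 44.0, 38.9] [[0.443, -0.136, 0.073], [0.524, -0.087, 0.086], [0.6, -0.058, 0.1]]
```

```bash
python3 - <<'E'
from h import *
t=cv2.imread('pics/top.png');cv2.imwrite('pics/t1.png',cv2.resize(t[110:290,210:510],(800,480),interpolation=cv2.INTER_CUBIC))
W=np.load('top.npy').reshape(-1,3);I=np.load('top_img.npy').reshape(-1,3).astype(int)
def rect(m,name):
    p=W[m];r=cv2.minAreaRect((p[:,:2]*1000).astype(np.float32));print(name,m.sum(),np.round(r[0],1),np.round(r[1],1),round(r[2],1),'z',np.round(np.median(p[:,2]),4))
x,y,z=W.T
inb=lambda a,b,c,d:(x>a)&(x<b)&(y>c)&(y<d)
red=(I[:,0]>I[:,1]+60)&(I[:,0]>I[:,2]+60)
rect(red&inb(.42,.62,-.17,-.04)&(z>.093)&(z<.108),'handle')
rect((I[:,2]>I[:,0]+30)&inb(.45,.7,-.4,-.2)&(z>.057)&(z<.07),'blue top')
rect(inb(.45,.72,-.4,-.2)&(z>.03)&(z<.05),'ledge')
rect(inb(.45,.72,-.4,-.2)&(z>.008)&(z<.017),'base')
rect((I[:,0]>I[:,2]+60)&inb(.45,.6,.22,.34)&(z>.11)&(z<.13),'gauge')
rect(inb(.45,.6,.2,.36)&(z>.11)&(z<.13),'gaugeall')
rect(inb(.45,.6,.2,.36)&(z>.04)&(z<.055),'stand')
rect(inb(.45,.65,.0,.13)&(z>.085)&(z<.1),'heel')
E
```

```text
handle 431 [493.3 -86.3] [ 24.8 109.8] 70.3 z 0.0984
blue top 716 [ 637.4 -274.4] [57.9 87.7] 12.6 z 0.0629
ledge 500 [ 615.4 -281.6] [128.4 244.3] 76.1 z 0.0398
base 1130 [ 599.1 -313.7] [228.4 148.5] 12.9 z 0.0121
gauge 154 [526.2 286.8] [43.9 28.2] 3.9 z 0.1169
gaugeall 215 [526.2 286.8] [43.9 28.2] 3.9 z 0.1173
stand 664 [525.4 285. ] [80.6 80. ] 83.2 z 0.0472
heel 650 [565.9  74.1] [68.8 69.1] 79.4 z 0.0924
```

View pics/t1.png

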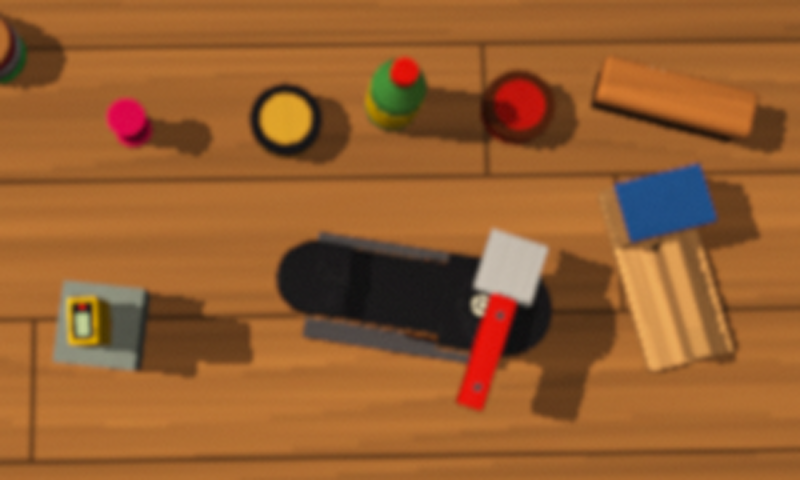

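Call:
servo_tool(translation=[[0,0,0],[0,0,0],[0,0,0],[0,0,0],[0,0,0],[0,0,0],[-3.8,-1.4,0],[-3.8,-1.4,0],[-3.8,-1.4,0],[-3.8,-1.4,0]], rot=[[0,0,0.11],[0,0,0.11],[0,0,0.11],[0,0,0.11],[0,0,0.11],[0,0,0.11],[0,0,0],[0,0,0],[0,0,0],[0,0,0]], fingers=0)

```text
time: 1.53
position: [0.2684, -0.3731, 0.2313]
ee_rot: [-0.576, 0.818, -0.0, 0.0]
wrist_force: [0.4, 0.4, 0.2]
opening: 0.0853
```

Call:
servo_tool(translation=[[-3.8,-1.4,0],[-3.8,-1.4,0],[-3.8,-1.4,0],[-3.8,-1.4,0],[-3.8,-1.4,0],[-3.8,-1.4,0],[-3.8,-1.4,0],[-3.8,-1.4,0],[-3.8,-1.4,0],[0,0,0]], rot=[[0,0,0],[0,0,0],[0,0,0],[0,0,0],[0,0,0],[0,0,0],[0,0,0],[0,0,0],[0,0,0],[0,0,0]])

```text
time: 2.37
position: [0.4918, -0.1303, 0.2321]
ee_rot: [-0.601, 0.799, 0.01, 0.015]
wrist_force: [1.1, -1.3, -0.0]
opening: 0.0853
```

```bash
cat >> h.py <<'E'
def wcloud(c,s):
    v,u=np.mgrid[:400,:640].astype(float); d=c['depth']
    a=(u-c['cx'])/c['fx'];b=(v-c['cy'])/c['fy'];th=np.hypot(a,b)
    k=np.where(th>1e-9,np.tan(np.minimum(th,1.5))/np.maximum(th,1e-9),1)
    P=np.stack([a*k*d,b*k*d,d],-1);M=np.array(c['mount'])
    P=P@M[:3,:3].T+M[:3,3]
    W=R.from_quat(s['ee_rot']).apply(P.reshape(-1,3)).reshape(P.shape)+s['position'];W[(d<=0)|(th>1.3)]=np.nan
    return W
def rect(W,m,name):
    p=W[m];r=cv2.minAreaRect((p[:,:2]*1000).astype(np.float32));print(name,m.sum(),np.round(r[0],1),np.round(r[1],1),round(r[2],1),'z',np.round(np.median(p[:,2]),4));return r
def inb(W,a,b,c,d,e,f): return (W[...,0]>a)&(W[...,0]<b)&(W[...,1]>c)&(W[...,1]<d)&(W[...,2]>e)&(W[...,2]<f)
def isred(I): I=I.astype(int);return (I[...,0]>I[...,1]+60)&(I[...,0]>I[...,2]+60)
def isblue(I): I=I.astype(int);return I[...,2]>I[...,0]+30
def plan(p,yaw):
    """tool-frame shift (cm) after a turn about tool z to bring tool x to yaw (deg), tool down"""
    s=manip.get_state();Rm=R.from_quat(s['ee_rot']).as_matrix();cur=np.degrees(np.arctan2(Rm[1,0],Rm[0,0]))
    dy=(yaw-cur+180)%360-180;a=np.radians(yaw)
    X=np.array([[np.cos(a),np.sin(a),0],[np.sin(a),-np.cos(a),0],[0,0,-1]]).T
    B=np.array([[np.cos(a),np.sin(a),0],[np.sin(a),-np.cos(a),0],[0,0,-1]])
    err=(R.from_matrix(Rm).inv()*R.from_matrix(B.T)).as_rotvec()
    print('t',round(float(s['time']),2),'pos',np.round(s['position'],4),'yaw',round(cur,2),'shift cm',np.round(B@(np.array(p)-s['position'])*100,2),'rotvec',np.round(err,4),'F',np.round(s['wrist_force'],1),'q',np.round(s['qpos'],2),'open',round(float(s['opening']),4))
E
python3 - <<'E'
from h import *
s=manip.get_state();c=vision.capture('wrist');save(c,'w1');W=wcloud(c,s)
np.savez('w1.npz',W=W,I=c['img']);I=c['img']
print(c['fx'],c['cx'],c['cy'],np.round(c['mount'],3).tolist())
for n,m in [('handle',isred(I)&inb(W,.42,.62,-.17,-.04,.093,.108)),('blue',isblue(I)&inb(W,.5,.75,-.4,-.2,.055,.072))]:
    if m.sum()>5: rect(W,m,n)
plan([.507,-.091,.2],-109.7)
E
```

```text
309.70691628693146 319.2835316228693 201.38437978309398 [[1.0, 0.001, 0.0, 0.0], [-0.001, 0.945, 0.327, -0.085], [0.0, -0.327, 0.945, -0.142], [0.0, 0.0, 0.0, 1.0]]
handle 2581 [494.7 -86.2] [ 24.3 109.9] 70.7 z 0.0977
blue 3369 [ 638.3 -273.9] [59.1 88.4] 13.2 z 0.062
t 2.42 pos [ 0.4898 -0.1313  0.2319] yaw -106.2 shift cm [-4.38 -0.26  3.19] rotvec [0.0008 0.0345 0.061 ] F [ 0.1 -0.6 -0.4] q [-0.28  0.23 -0.18  1.16  0.03  3.14] open 0.0852
```

View pics/w1.png

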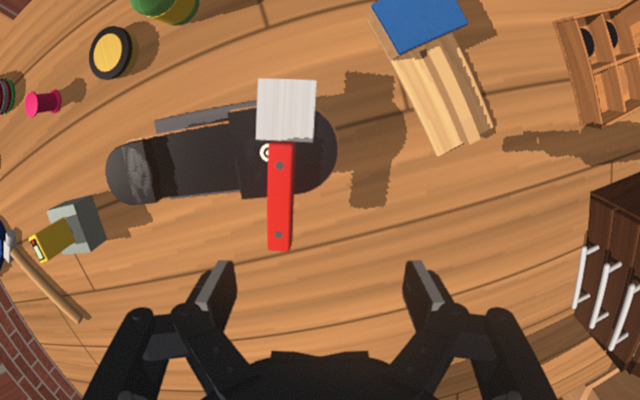

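Call:
servo_tool(translation=[[0,0,0],[0,0,0],[0,0,0],[0,0,0],[0,0,0],[0,0,0],[0,0,0],[0,0,0],[0,0,0]], rot=[[0,0,-0.121],[0,0,-0.121],[0,0,-0.121],[0,0,-0.121],[0,0,-0.121],[0,0,-0.121],[0,0,-0.121],[0,0,-0.121],[0,0,-0.121]])

```text
time: 3.17
position: [0.4871, -0.133, 0.2321]
ee_rot: [0.928, -0.372, -0.002, -0.017]
wrist_force: [-0.4, -0.1, -0.2]
opening: 0.0849
```

Call:
servo_tool(translation=[[0,0,0],[0,0,0],[0,0,0],[0,0,0],[0,0,0],[0,0,0],[0,0,0],[0,0,0],[0,0,0]], rot=[[0,0,-0.121],[0,0,-0.121],[0,0,-0.121],[0,0,-0.121],[0,0,-0.121],[0,0,-0.121],[0,0,-0.121],[0,0,-0.121],[0,0,-0.121]])

```text
time: 3.92
position: [0.4871, -0.133, 0.2321]
ee_rot: [0.987, 0.162, 0.007, -0.015]
wrist_force: [0.4, 0.5, 0.1]
opening: 0.0852
```

Call:
servo_tool(translation=[[0,0,0],[0,0,0],[0,0,0],[0,0,0],[0,0,0],[0,0,0],[0,0,0],[0,0,0],[0,0,0],[0,0,0]], rot=[[0,0,-0.121],[0,0,-0.121],[0,0,-0.121],[0,0,-0.121],[0,0,-0.121],[0,0,-0.121],[0,0,-0.121],[0,0,-0.121],[0,0,0],[0,0,0]])

```text
time: 4.75
position: [0.4874, -0.1328, 0.2321]
ee_rot: [0.8, 0.599, 0.013, -0.011]
wrist_force: [-0.9, 0.7, -0.0]
opening: 0.0856
```

```bash
python3 - <<'E'
from h import *
plan([.508,-.0913,.079],70.5)
s=manip.get_state();c=vision.capture('wrist');save(c,'w2');W=wcloud(c,s)
I=c['img']
for n,m in [('handle',isred(I)&inb(W,.42,.62,-.17,-.04,.093,.108)),('blue',isblue(I)&inb(W,.5,.75,-.4,-.2,.055,.072)),('sole',inb(W,.4,.65,-.2,0,.07,.0765))]:
    if m.sum()>5: rect(W,m,n)
E
```

```text
t 4.75 pos [ 0.4874 -0.1328  0.2321] yaw 73.65 shift cm [ 4.6   0.56 15.31] rotvec [-0.0017 -0.0341  0.055 ] F [-0.9  0.7 -0. ] q [-0.29  0.23 -0.18  1.16  0.03 -0.  ] open 0.0856
handle 2668 [493.6 -85.6] [ 25.  109.1] 70.4 z 0.098
blue 1837 [ 637.9 -273.8] [60.2 89. ] 14.2 z 0.0623
sole 7085 [548.1 -76.5] [128.9 153.1] 0.0 z 0.0742
```

Call:
servo_tool(translation=[[0,0,0],[2.3,0.3,0],[2.3,0.3,0],[0,0,3],[0,0,3],[0,0,3],[0,0,2],[0,0,1],[0,0,0],[0,0,0]], rot=[[-0.002,-0.034,0.055],[0,0,0],[0,0,0],[0,0,0],[0,0,0],[0,0,0],[0,0,0],[0,0,0],[0,0,0],[0,0,0]])

```text
time: 5.63
position: [0.5092, -0.0909, 0.1124]
ee_rot: [0.816, 0.578, 0.0, 0.0]
wrist_force: [1.5, -0.7, 0.9]
opening: 0.0856
```

```bash
python3 - <<'E'
from h import *
plan([.508,-.0910,.079],70.5)
E
```

```text
t 5.63 pos [ 0.5092 -0.0909  0.1124] yaw 70.68 shift cm [-0.04 -0.11  3.34] rotvec [ 0.0005 -0.0004  0.0031] F [ 1.5 -0.7  0.9] q [-0.18  0.33 -0.37  0.87  0.    0.16] open 0.0856
```

Call:
servo_tool(translation=[[0,0.1,1.1],[0,0,1.1],[0,0,1.1],[0,0,0]], rot=[[0,0,0.003],[0,0,0],[0,0,0],[0,0,0]])

```text
time: 5.97
position: [0.5104, -0.0913, 0.0793]
ee_rot: [0.817, 0.577, 0.001, 0.0]
wrist_force: [-1.3, 1.4, 0.3]
opening: 0.0854
```

Call:
servo_tool(translation=[[0,0,0],[0,0,0],[0,0,0],[0,0,0],[0,0,0],[0,0,0],[0,0,0],[0,0,0]], rot=[[0,0,0],[0,0,0],[0,0,0],[0,0,0],[0,0,0],[0,0,0],[0,0,0],[0,0,0]], fingers=1)

```text
time: 6.63
position: [0.5108, -0.0913, 0.08]
ee_rot: [0.816, 0.578, 0.001, 0.001]
wrist_force: [-0.3, 0.2, 5.9]
opening: 0.0226
```

Call:
servo_tool(translation=[[0,0,0],[0,0,-1],[0,0,-2],[0,0,-3],[0,0,-3],[0,0,-2],[0,0,0],[0,0,0]], rot=[[0,0,0],[0,0,0],[0,0,0],[0,0,0],[0,0,0],[0,0,0],[0,0,0],[0,0,0]])

```text
time: 7.3
position: [0.5108, -0.0912, 0.1904]
ee_rot: [0.816, 0.578, 0.001, 0.001]
wrist_force: [-0.6, 0.2, -1.3]
opening: 0.0227
```

```bash
python3 - <<'E'
from h import *
s=manip.get_state();c=vision.capture('wrist');save(c,'w3');W=wcloud(c,s);I=c['img']
# scraper in tool frame
T=R.from_quat(s['ee_rot']).inv().apply((W-s['position']).reshape(-1,3)).reshape(W.shape)
np.savez('w3.npz',T=T,I=I,W=W)
c2=vision.capture('side');save(c2,'s3');W2=cloud(c2);cv2.imwrite('pics/s3c.png',cv2.resize(cv2.imread('pics/s3.png')[90:240,280:460],None,fx=4,fy=4))
plan([.487+.0,-.309,.2],103)
c=vision.capture('top');Wt=cloud(c);I=c['img']
m=isred(I)&inb(Wt,.42,.62,-.17,-.04,.12,.24);rect(Wt,m,'handle');p=Wt[m]
A=np.c_[p[:,:2]-p[:,:2].mean(0),np.ones(len(p))];print('plane',np.linalg.lstsq(A,p[:,2],rcond=None)[0])
E
```

```text
t 7.4 pos [ 0.509  -0.0909  0.1881] yaw 70.57 shift cm [-20.75  -7.05  -1.19] rotvec [-0.0013 -0.0006 -0.566 ] F [-0.2 -0.1 -1.7] q [-0.18  0.27 -0.24  1.06  0.    0.16] open 0.0227
handle 322 [468.6 -77.2] [24.2 60.6] 70.4 z 0.2066
plane [-0.07405107 -0.26950659  0.20518642]
```

View pics/s3c.png

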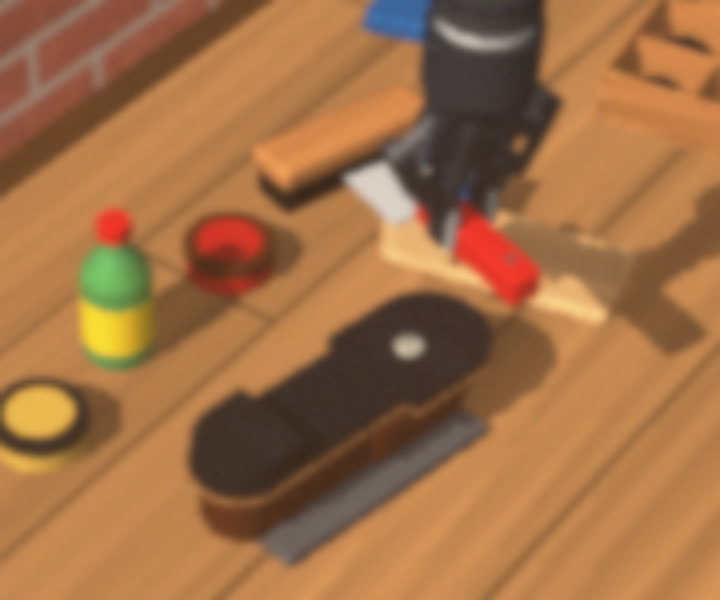

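View pics/w3.png

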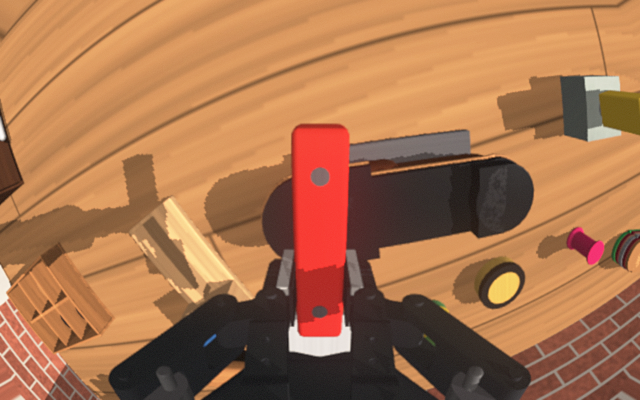

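```bash
python3 - <<'E'
from h import *
d=np.load('w3.npz');T=d['T'];I=d['I']
m=isred(I)&(abs(T[...,0])<.03)&(abs(T[...,1])<.12)&(T[...,2]<.03)
p=T[m];z0=np.median(p[:,2]);p=p[abs(p[:,2]-z0)<.012]
r=cv2.minAreaRect((p[:,:2]*1000).astype(np.float32));print(len(p),r,z0)
for a in range(-80,50,10):
    q=p[(abs(p[:,1]*1000-a)<5)&(abs(p[:,0])<.009)]
    if len(q)>5: print(a,len(q),np.round(np.median(q[:,2])*1000,2))
lft=p[p[:,0]<-.009];print('y range',np.percentile(p[:,1],[0.5,99.5]))
s=manip.get_state()
W=d['W'];m=isblue(I)&inb(W,.5,.75,-.4,-.2,.055,.072);print(m.sum())
# top & w1 refine rack: rack base mask
for nm in ['w1']:
    e=np.load(nm+'.npz');W=e['W'];m=inb(W,.45,.72,-.36,-.2,.009,.07)&(e['I'][...,0]>150)
    rect(W,m,'rackall');m=inb(W,.45,.62,-.36,-.24,.034,.045);rect(W,m,'ledge')
    cv2.imwrite('pics/x.png',(m*255).astype(np.uint8))
W=np.load('top.npy');m=inb(W,.45,.62,-.33,-.24,.035,.045);rect(W,m,'ledge top')
E
```

```text
10597 ((-0.2537040710449219, -17.355941772460938), (25.141334533691406, 109.96658325195312), 0.19235174357891083) -0.018011571668577652
-70 895 -17.87
-60 1060 -18.2
-50 771 -18.16
-40 937 -18.19
-30 866 -18.22
-20 782 -18.16
-10 713 -18.16
0 645 -18.12
10 564 -18.12
20 387 -18.17
30 450 -18.07
40 49 -17.41
y range [-0.07215424  0.0351247 ]
36
rackall 6966 [ 575.2 -288.8] [189.3  88.9] 13.1 z 0.0116
ledge 1526 [ 549.2 -298.2] [126.2  84.2] 13.2 z 0.0389
ledge top 300 [ 547.6 -297.4] [125.2  55.6] 13.3 z 0.0397
```

Call:
servo_tool(translation=[[0,0,0],[0,0,0],[0,0,0],[0,0,0],[0,0,0],[-3.46,-1.13,0],[-3.46,-1.13,0],[-3.46,-1.13,0],[-3.46,-1.13,0],[-3.46,-1.13,0]], rot=[[0,0,-0.1136],[0,0,-0.1136],[0,0,-0.1136],[0,0,-0.1136],[0,0,-0.1136],[0,0,0],[0,0,0],[0,0,0],[0,0,0],[0,0,0]])

```text
time: 8.28
position: [0.4928, -0.2734, 0.1873]
ee_rot: [0.622, 0.783, 0.0, -0.001]
wrist_force: [0.3, 0.5, -0.6]
opening: 0.0227
```

Call:
servo_tool(translation=[[-3.46,-1.13,0],[0,0,3],[0,0,3],[0,0,3],[0,0,1],[0,0,0],[0,0,0]], rot=[[0,0,0],[0,0,0],[0,0,0],[0,0,0],[0,0,0],[0,0,0],[0,0,0]])

```text
time: 8.87
position: [0.4906, -0.3081, 0.0884]
ee_rot: [0.622, 0.783, 0.0, -0.001]
wrist_force: [-0.2, -0.1, -0.5]
opening: 0.0229
```

```bash
python3 - <<'E'
from h import *
plan([.490,-.3086,.049],103.1)
c=vision.capture('top');save(c,'t4');W=cloud(c);I=c['img'];m=isblue(I)&inb(W,.5,.75,-.4,-.2,.055,.07);rect(W,m,'blue')
c=vision.capture('side');save(c,'s4')
a=cv2.resize(cv2.imread('pics/t4.png')[140:270,400:520],None,fx=4,fy=4);b=cv2.resize(cv2.imread('pics/s4.png')[80:210,360:440],None,fx=4,fy=4)
cv2.imwrite('pics/x4.png',np.hstack([a,b]))
E
```

```text
t 8.87 pos [ 0.4906 -0.3081  0.0884] yaw 103.13 shift cm [-0.03 -0.07  3.94] rotvec [-0.0008 -0.0018  0.0006] F [-0.2 -0.1 -0.5] q [-0.56  0.45 -0.25  0.88  0.   -0.79] open 0.0229
blue 718 [ 637.4 -274.8] [58. 89.] 12.4 z 0.0628
```

View pics/x4.png

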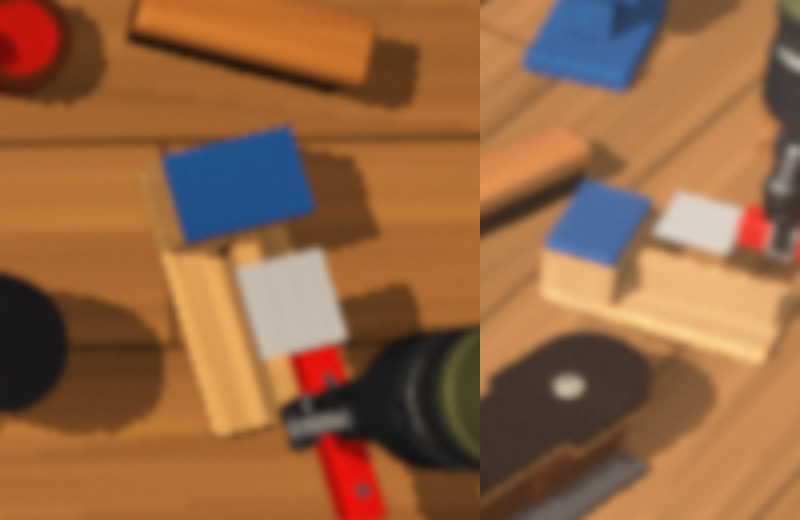

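Call:
servo_tool(translation=[[0,0,1.5],[0,0,1.5],[0,0,0.9],[0,0,0],[0,0,0]], rot=[[0,0,0],[0,0,0],[0,0,0],[0,0,0],[0,0,0]])

```text
time: 9.38
position: [0.4916, -0.3087, 0.0508]
ee_rot: [0.622, 0.783, 0.0, 0.001]
wrist_force: [0.8, 0.4, -1.7]
opening: 0.0229
```

```bash
python3 - <<'E'
from h import *
plan([.490,-.3086,.049],103.1)
u=np.array([.974,.2267]);n=np.array([-.2267,.974]);M=np.array([.6087,-.2809])
for k in ['top','side']:
    c=vision.capture(k);W=cloud(c);I=c['img'].astype(int)
    S=(W[...,:2]-M)@u*1000;L=(W[...,:2]-M)@n*1000
    grey=(I.max(-1)-I.min(-1)<25)&(I.min(-1)>90)
    for nm,m in [('blade',grey&inb(W,.45,.72,-.36,-.22,.035,.06)),('blue',isblue(I)&inb(W,.5,.75,-.4,-.2,.055,.072)),('lowfront',(S<-10)&(S>-140)&(abs(L)<55)&(W[...,2]>.006)&(W[...,2]<.018))]:
        if m.sum()>5: print(k,nm,m.sum(),'S',np.percentile(S[m],[2,50,98]).round(1),'L',np.percentile(L[m],[2,50,98]).round(1),'z',np.percentile(W[m][:,2],[5,50,95]).round(4))
E
```

```text
t 9.38 pos [ 0.4916 -0.3087  0.0508] yaw 103.13 shift cm [ 0.05 -0.15  0.18] rotvec [0.0013 0.0005 0.0006] F [ 0.8  0.4 -1.7] q [-0.56  0.48 -0.3   0.79  0.   -0.79] open 0.0229
top blade 308 S [-77.6 -53.4  11.2] L [-25.4  -0.4  39.2] z [0.0461 0.0489 0.0518]
top blue 717 S [ 1.5 29.  57. ] L [-42.1  -0.3  42. ] z [0.0599 0.0627 0.0655]
top lowfront 634 S [-127.9  -71.5  -11.5] L [-41.3  25.5  43.6] z [0.0083 0.0118 0.0151]
side blade 165 S [-75.7 -47.1  55.1] L [-28.3   2.7  45.6] z [0.0436 0.0482 0.0553]
side blue 317 S [ 0.8 27.7 56. ] L [-38.2   4.   46.7] z [0.0575 0.0617 0.0654]
side lowfront 389 S [-128.7  -73.3  -13.1] L [-17.6  26.1  48.9] z [0.0071 0.0111 0.0161]
```

Call:
servo_tool(translation=[[0,0,0.18],[0.05,1,0],[0,1,0],[0,1,0],[0,0.8,0],[0,0.8,0],[0,0.8,0],[0,0.4,0],[0,0,0]], rot=[[0,0,0],[0,0,0],[0,0,0],[0,0,0],[0,0,0],[0,0,0],[0,0,0],[0,0,0],[0,0,0]])

```text
time: 10.23
position: [0.5489, -0.2947, 0.0482]
ee_rot: [0.621, 0.784, 0.0, 0.001]
wrist_force: [0.1, -0.5, -0.9]
opening: 0.0224
```

Call:
servo_tool(translation=[[0,0.3,0],[0,0.3,0],[0,0.2,0],[0,0,0]], rot=[[0,0,0],[0,0,0],[0,0,0],[0,0,0]])

```text
time: 10.57
position: [0.5557, -0.2933, 0.0484]
ee_rot: [0.622, 0.783, 0.0, 0.0]
wrist_force: [-0.5, -0.6, -1.2]
opening: 0.0227
```

Call:
servo_tool(translation=[[0,0.15,0],[0,0.15,0],[0,0,0]], rot=[[0,0,0],[0,0,0],[0,0,0]])

```text
time: 10.82
position: [0.5578, -0.2926, 0.0482]
ee_rot: [0.622, 0.783, -0.0, -0.0]
wrist_force: [-1.4, -1.0, -1.3]
opening: 0.0224
```

Call:
servo_tool(translation=[[0,0.1,0],[0,0.1,0],[0,0,0]], rot=[[0,0,0],[0,0,0],[0,0,0]])

```text
time: 11.07
position: [0.5579, -0.2925, 0.0479]
ee_rot: [0.622, 0.783, -0.001, -0.001]
wrist_force: [-5.5, -2.8, 0.4]
opening: 0.0229
```

Call:
servo_tool(translation=[[0,0,0.12],[0,0,0.12],[0,0,0]], rot=[[0,0,0],[0,0,0],[0,0,0]])

```text
time: 11.32
position: [0.5578, -0.2923, 0.0454]
ee_rot: [0.622, 0.783, -0.001, -0.001]
wrist_force: [-5.9, -2.0, 0.7]
opening: 0.0224
```

Call:
servo_tool(translation=[[0,0,0],[0,0,0],[0,0,0],[0,0,0],[0,0,0],[0,0,0]], rot=[[0,0,0],[0,0,0],[0,0,0],[0,0,0],[0,0,0],[0,0,0]], fingers=0)

```text
time: 11.82
position: [0.5606, -0.292, 0.0461]
ee_rot: [0.622, 0.783, 0.001, 0.001]
wrist_force: [0.8, 0.1, 0.2]
opening: 0.0855
```

Call:
servo_tool(translation=[[0,0,-1],[0,0,-3],[0,0,-4],[0,0,-4],[0,0,-3],[0,0,0]], rot=[[0,0,0],[0,0,0],[0,0,0],[0,0,0],[0,0,0],[0,0,0]])

```text
time: 12.32
position: [0.564, -0.2941, 0.2048]
ee_rot: [0.622, 0.783, 0.002, 0.007]
wrist_force: [1.0, -1.3, 0.4]
opening: 0.0854
```

```bash
python3 - <<'E'
from h import *
s=manip.get_state();u=np.array([.974,.2267]);n=np.array([-.2267,.974]);M=np.array([.6087,-.2809])
c=vision.capture('wrist');save(c,'w5');W=wcloud(c,s);I=c['img']
m=isred(I)&inb(W,.42,.64,-.36,-.24,.055,.075);rect(W,m,'handle')
S=(W[...,:2]-M)@u*1000;L=(W[...,:2]-M)@n*1000
print('S',np.percentile(S[m],[1,99]),'L',np.percentile(L[m],[1,99]),'z',np.percentile(W[m][:,2],[5,50,95]))
c=vision.capture('top');save(c,'t5');W=cloud(c);I=c['img'];m=isred(I)&inb(W,.42,.64,-.36,-.24,.055,.075);rect(W,m,'handle')
S=(W[...,:2]-M)@u*1000;print('S',np.percentile(S[m],[1,99]))
# chalk mark
g=(I.min(-1)>110)&inb(W,.47,.62,-.16,-.02,.068,.082);print('mark',g.sum(),W[g].mean(0),np.ptp(W[g],axis=0))
c=vision.capture('side');W=cloud(c);I=c['img'];g=(I.min(-1)>110)&inb(W,.47,.62,-.16,-.02,.068,.082);print('mark side',g.sum(),W[g].mean(0),np.ptp(W[g],axis=0))
plan([.5262,.2868,.25],93.9)
E
```

```text
handle 2757 [ 540.6 -296.5] [109.2  23.7] 12.9 z 0.063
S [-123.47341601  -17.49600999] L [-11.60707405  11.74394887] z [0.06116953 0.06297513 0.06426164]
handle 425 [ 539.4 -296.5] [109.8  25.5] 13.0 z 0.0637
S [-124.59030317  -17.41440719]
mark 46 [ 0.53802731 -0.08664051  0.07563941] [0.01536354 0.01846909 0.00500173]
mark side 27 [ 0.537346   -0.08494633  0.07458098] [0.01776728 0.01876115 0.00651554]
t 12.47 pos [ 0.5602 -0.2921  0.1965] yaw 103.12 shift cm [57.98  0.55 -5.35] rotvec [0.0017 0.0004 0.161 ] F [-0.5  0.5  0.7] q [-0.48  0.46  0.07  1.18  0.   -0.71] open 0.085
```

View pics/w5.png

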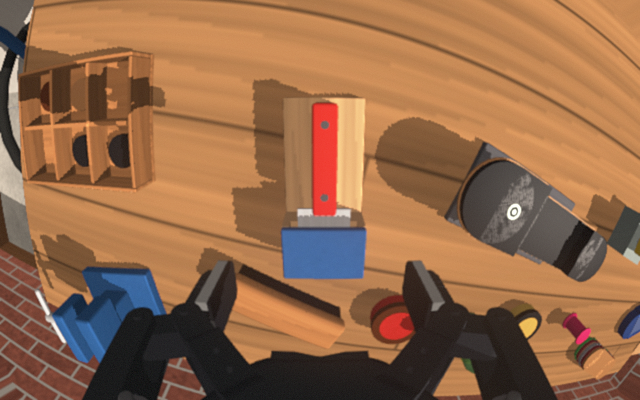

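Call:
servo_tool(translation=[[0,0,-2.7],[0,0,-2.7],[3.9,0,0],[3.9,0,0],[3.9,0,0],[3.9,0,0],[3.9,0,0],[1,-1,0],[0,0,0],[0,0,0]], rot=[[0,0,0.08],[0,0,0.08],[0,0,0],[0,0,0],[0,0,0],[0,0,0],[0,0,0],[0,0,0],[0,0,0],[0,0,0]])

```text
time: 13.3
position: [0.5348, -0.0876, 0.2485]
ee_rot: [0.682, 0.732, -0.001, -0.001]
wrist_force: [-0.0, -0.4, 0.3]
opening: 0.0852
```

```bash
cat >> h.py <<'E'
def mark(c,s):
    W=wcloud(c,s);I=c['img'].astype(int)
    g=(I.min(-1)>150)&inb(W,.50,.58,-.12,-.05,.066,.084)
    if g.sum()<5: print('no mark');return
    r=cv2.minAreaRect((W[g][:,:2]*1000).astype(np.float32));print('mark',g.sum(),W[g].mean(0).round(4),np.round(r[0],1),np.round(r[1],1))
def gauge(c,s):
    W=wcloud(c,s);I=c['img'].astype(int)
    g=inb(W,.49,.57,.24,.34,.110,.123)
    if g.sum()>5: rect(W,g,'gauge')
    g=inb(W,.45,.6,.2,.36,.042,.053)
    if g.sum()>5: rect(W,g,'stand')
E
python3 - <<'E'
from h import *
s=manip.get_state();c=vision.capture('wrist');save(c,'w6');mark(c,s);gauge(c,s)
plan([.5262,.2868,.25],93.9)
E
```

```text
mark 181 [ 0.5388 -0.0858  0.0747] [539.4 -85.9] [18.4 17. ]
gauge 436 [526.6 285.6] [43.7 29.8] 1.3 z 0.117
stand 1250 [526.1 285.3] [84.1 80.6] 82.6 z 0.047
t 13.35 pos [ 0.5355 -0.0885  0.2488] yaw 93.96 shift cm [37.5   1.63 -0.12] rotvec [-0.0011 -0.0001  0.0011] F [-0.  -0.6 -0.4] q [-0.16  0.28 -0.06  1.23 -0.   -0.23] open 0.0854
```

Call:
servo_tool(translation=[[3.75,0.16,0],[3.75,0.16,0],[3.75,0.16,0],[3.75,0.16,0],[3.75,0.16,0],[3.75,0.16,0],[3.75,0.16,0],[3.75,0.16,0],[3.75,0.16,0],[3.75,0.16,0]], rot=[[0,0,0],[0,0,0],[0,0,0],[0,0,0],[0,0,0],[0,0,0],[0,0,0],[0,0,0],[0,0,0],[0,0,0]])

```text
time: 14.18
position: [0.5271, 0.2875, 0.2491]
ee_rot: [0.683, 0.73, -0.0, 0.0]
wrist_force: [-0.1, -0.0, 0.1]
opening: 0.0855
```

Call:
servo_tool(translation=[[0,0,0],[0,0,0],[0,0,0]], rot=[[0,0,0],[0,0,0],[0,0,0]])

```text
time: 14.43
position: [0.5267, 0.2858, 0.249]
ee_rot: [0.683, 0.731, -0.001, 0.0]
wrist_force: [-0.3, -0.6, -0.5]
opening: 0.0853
```

```bash
python3 - <<'E'
from h import *
s=manip.get_state();c=vision.capture('wrist');save(c,'w7');gauge(c,s)
plan([.5262,.2865,.066],93.9)
E
```

```text
gauge 1377 [527. 287.] [43.7 28.6] 2.8 z 0.1174
stand 3252 [526.4 285.7] [81.  81.2] 83.2 z 0.0471
t 14.48 pos [0.5266 0.2853 0.2493] yaw 93.83 shift cm [ 0.12 -0.03 18.33] rotvec [-0.0001  0.001  -0.0012] F [-0.1  0.2  0.8] q [ 0.5   0.38  0.09  1.28 -0.    0.43] open 0.0853
```

View pics/w7.png

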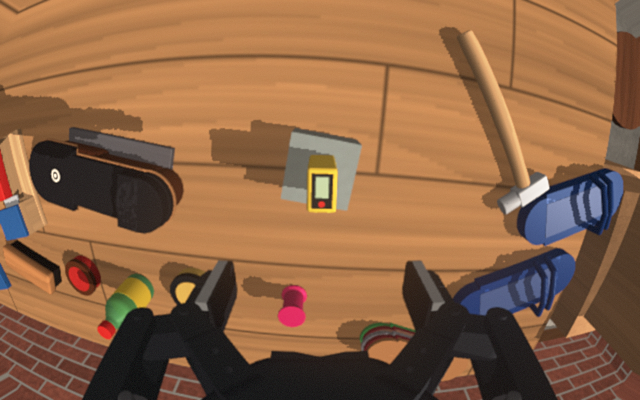

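Call:
servo_tool(translation=[[0.15,0,2.5],[0,0,3],[0,0,3],[0,0,3],[0,0,2.5],[0,0,2],[0,0,1.3],[0,0,1],[0,0,0],[0,0,0]], rot=[[0,0,0.007],[0,0,0],[0,0,0],[0,0,0],[0,0,0],[0,0,0],[0,0,0],[0,0,0],[0,0,0],[0,0,0]])

```text
time: 15.32
position: [0.5265, 0.2873, 0.0671]
ee_rot: [0.686, 0.728, 0.0, 0.0]
wrist_force: [0.5, 0.2, -0.2]
opening: 0.0853
```

Call:
servo_tool(translation=[[0,0,0],[0,0,0],[0,0,0],[0,0,0],[0,0,0],[0,0,0],[0,0,0],[0,0,0]], rot=[[0,0,0],[0,0,0],[0,0,0],[0,0,0],[0,0,0],[0,0,0],[0,0,0],[0,0,0]], fingers=1)

```text
time: 15.98
position: [0.5266, 0.2887, 0.0677]
ee_rot: [0.685, 0.729, 0.001, 0.001]
wrist_force: [-1.4, -1.3, 5.3]
opening: 0.0275
```

```bash
python3 - <<'E'
from h import *
plan([.5262,.2865,.066],93.9)
E
```

```text
t 15.98 pos [0.5266 0.2887 0.0677] yaw 93.56 shift cm [-0.22 -0.05  0.17] rotvec [ 0.0021 -0.0005 -0.006 ] F [-1.4 -1.3  5.3] q [ 0.5   0.49 -0.22  0.85 -0.    0.44] open 0.0275
```

Call:
servo_tool(translation=[[0,0,-0.5],[0,0,-1],[0,0,-1.5],[0,0,-2],[0,0,-3],[0,0,-3],[0,0,-3],[0,0,-1],[0,0,0],[0,0,0]], rot=[[0,0,0],[0,0,0],[0,0,0],[0,0,0],[0,0,0],[0,0,0],[0,0,0],[0,0,0],[0,0,0],[0,0,0]])

```text
time: 16.82
position: [0.5259, 0.2884, 0.2166]
ee_rot: [0.685, 0.729, 0.0, 0.0]
wrist_force: [-0.9, -0.1, -1.8]
opening: 0.0276
```

```bash
python3 - <<'E'
from h import *
plan([.5385,-.0858,.2],93.6)
s=manip.get_state()
def pts(W,I):
    y=(I[...,0].astype(int)>I[...,2].astype(int)+70)&(I[...,1].astype(int)>I[...,2].astype(int)+50)
    return y&inb(W,.46,.6,.2,.38,.17,.3)
c=vision.capture('wrist');W=wcloud(c,s);I=c['img']
T=R.from_quat(s['ee_rot']).inv().apply((W-s['position']).reshape(-1,3)).reshape(W.shape)
m=(abs(T[...,0])<.03)&(abs(T[...,1])<.04)&(T[...,2]<-.04)&(T[...,2]>-.065)
if m.sum()>5: print('gauge top in tool',m.sum(),np.percentile(T[m],[3,50,97],axis=0).round(4).tolist())
c=vision.capture('side');save(c,'s8');cv2.imwrite('pics/s8c.png',cv2.resize(cv2.imread('pics/s8.png')[150:300,240:360],None,fx=4,fy=4))
E
```

```text
t 16.82 pos [0.5259 0.2884 0.2166] yaw 93.55 shift cm [-37.43  -1.09   1.66] rotvec [ 0.0008 -0.0002 -0.0008] F [-0.9 -0.1 -1.8] q [ 0.5   0.39  0.02  1.2  -0.    0.44] open 0.0276
gauge top in tool 8302 [[-0.0252, -0.0215, -0.0578], [-0.0002, -0.0114, -0.0496], [0.0253, 0.0128, -0.0416]]
```

View pics/s8c.png

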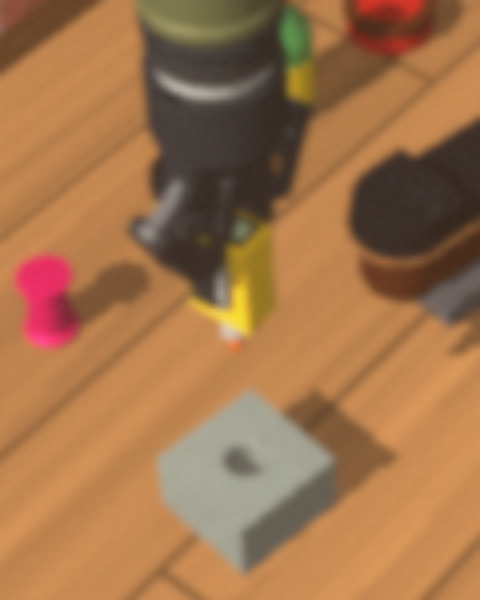

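Call:
servo_tool(translation=[[-2,-0.06,0],[-4,-0.12,0],[-4,-0.12,0],[-4,-0.12,0],[-4,-0.12,0],[-4,-0.12,0],[-4,-0.12,0],[-4,-0.12,0],[-4,-0.12,0],[-3.4,-0.08,0]], rot=[[0,0,0],[0,0,0],[0,0,0],[0,0,0],[0,0,0],[0,0,0],[0,0,0],[0,0,0],[0,0,0],[0,0,0]])

```text
time: 17.75
position: [0.5364, -0.0879, 0.2146]
ee_rot: [0.685, 0.728, -0.001, -0.001]
wrist_force: [0.3, -0.0, -1.3]
opening: 0.0273
```

Call:
servo_tool(translation=[[0,0,2],[0,0,2],[0,0,1.5],[0,0,1],[0,0,0],[0,0,0]], rot=[[0,0,0],[0,0,0],[0,0,0],[0,0,0],[0,0,0],[0,0,0]])

```text
time: 18.25
position: [0.5371, -0.0852, 0.1506]
ee_rot: [0.685, 0.729, -0.001, -0.001]
wrist_force: [1.4, 0.6, -1.8]
opening: 0.0274
```

```bash
python3 - <<'E'
from h import *
plan([.5385,-.0858,.1307],93.6)
s=manip.get_state();c=vision.capture('wrist');save(c,'w9');mark(c,s)
c2=vision.capture('side');save(c2,'s9')
b=cv2.resize(cv2.imread('pics/s9.png')[130:205,330:430],None,fx=5,fy=5,interpolation=cv2.INTER_CUBIC)
a=cv2.imread('pics/w9.png')[60:300,200:440];a=cv2.resize(a,(375,375))
cv2.imwrite('pics/x9.png',np.hstack([b,a])[:, :800])
W=cloud(c2);I=c2['img'].astype(int)
o=(I[...,0]>190)&(I[...,1]<140)&(I[...,2]<100)&inb(W,.5,.58,-.12,-.05,.076,.13);print(o.sum(),W[o].mean(0) if o.sum() else '')
for nm in ['gauge_tip','gauge','mark']:
    r=vision.regions_of(c2,nm)
    print(nm,[(round(q['score'],2),np.round(q['box'],1).tolist()) for q in r[:2]])
E
```

```text
t 18.25 pos [ 0.5371 -0.0852  0.1506] yaw 93.57 shift cm [-0.07  0.13  1.99] rotvec [-0.0023 -0.0009 -0.0006] F [ 1.4  0.6 -1.8] q [-0.16  0.34 -0.24  0.99  0.   -0.22] open 0.0274
mark 181 [ 0.5343 -0.0862  0.0749] [533.9 -86. ] [ 9.3 18.2]
4 [ 0.53602338 -0.08107067  0.10456183]
gauge_tip [(0.61, [393.0, 129.2, 45.2, 40.9])]
gauge [(0.76, [376.0, 143.6, 15.1, 29.1])]
mark [(0.93, [326.3, 161.7, 74.4, 71.8]), (0.7, [245.9, 214.7, 12.7, 19.4])]
```

View pics/x9.png

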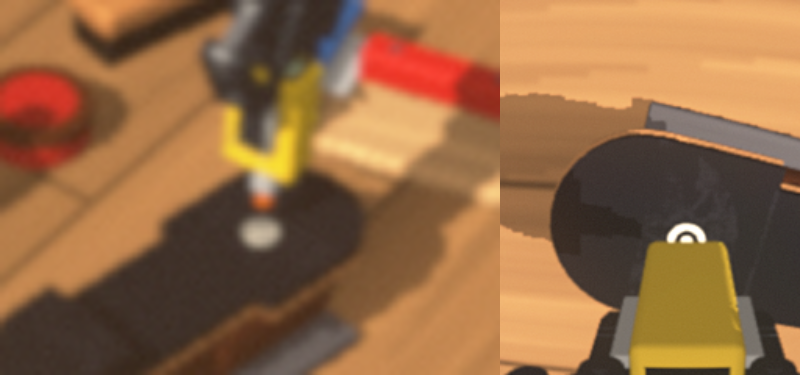

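```bash
python3 - <<'E'
from h import *
c=vision.capture('side');Rm=np.array(c['rotation']);Rm=R.from_quat(Rm).as_matrix() if Rm.shape!=(3,3) else Rm
def pr(p): q=Rm.T@(np.array(p)-c['xyz']);return (q[:2]/q[2]*[c['fx'],c['fy']]+[c['cx'],c['cy']]).round(2)
print('mark',pr([.5385,-.086,.075]));s=manip.get_state();p=s['position'];print(p)
for z in (.095,.103,.111): print(z,pr([p[0]+.0003,p[1],z]))
I=c['img'].astype(int);v,u=np.mgrid[:400,:640];b=(u>372)&(u<392)&(v>160)&(v<186)
g=b&(I.min(-1)>110)&(v>172)
print('mark px',u[g].mean(),v[g].mean());o=b&(I[...,0]>I[...,2]+80)&(v>164)&(I[...,0]>I[...,1]+70)&(v<175);print('orange',o.sum(),u[o].mean(),v[o].mean(),v[o].max())
for y in range(164,180): print(y,[tuple(I[y,x]) for x in range(380,386)])
E
```

```text
mark [381.52 175.53]
[ 0.53894755 -0.08543312  0.15283498]
0.095 [381.7  170.44]
0.103 [381.9  168.38]
0.111 [382.11 166.3 ]
mark px 381.6296296296296 176.0
orange 7 381.7142857142857 169.42857142857142 170
164 [(np.int64(177), np.int64(158), np.int64(127)), (np.int64(209), np.int64(187), np.int64(145)), (np.int64(224), np.int64(198), np.int64(137)), (np.int64(232), np.int64(204), np.int64(114)), (np.int64(238), np.int64(206), np.int64(89)), (np.int64(240), np.int64(206), np.int64(66))]
165 [(np.int64(166), np.int64(156), np.int64(143)), (np.int64(199), np.int64(187), np.int64(171)), (np.int64(209), np.int64(194), np.int64(169)), (np.int64(207), np.int64(186), np.int64(148)), (np.int64(205), np.int64(177), np.int64(118)), (np.int64(207), np.int64(171), np.int64(84))]
166 [(np.int64(166), np.int64(155), np.int64(145)), (np.int64(201), np.int64(187), np.int64(174)), (np.int64(204), np.int64(192), np.int64(177)), (np.int64(188), np.int64(174), np.int64(158)), (np.int64(164), np.int64(149), np.int64(126)), (np.int64(147), np.int64(125), np.int64(89))]
167 [(np.int64(165), np.int64(140), 
[... 2904 characters left out ...]
.int64(187), np.int64(171), np.int64(148)), (np.int64(171), np.int64(156), np.int64(136)), (np.int64(136), np.int64(123), np.int64(106))]
178 [(np.int64(169), np.int64(154), np.int64(133)), (np.int64(181), np.int64(166), np.int64(143)), (np.int64(174), np.int64(160), np.int64(138)), (np.int64(163), np.int64(148), np.int64(129)), (np.int64(142), np.int64(127), np.int64(110)), (np.int64(106), np.int64(93), np.int64(80))]
179 [(np.int64(118), np.int64(105), np.int64(91)), (np.int64(130), np.int64(115), np.int64(100)), (np.int64(126), np.int64(113), np.int64(96)), (np.int64(116), np.int64(103), np.int64(89)), (np.int64(98), np.int64(86), np.int64(73)), (np.int64(77), np.int64(65), np.int64(54))]
```

```bash
cat > avg.py <<'E'
from h import *
P=[];F=[]
for i in range(8):
    vision.capture('side');s=manip.get_state();P.append(s['position']);F.append(s['wrist_force'])
print('t',s['time'],'P',np.mean(P,0).round(4),np.std(P,0).round(4),'F',np.mean(F,0).round(2),np.std(F,0).round(2));plan([.5385,-.086,.1247],93.6)
E
python3 avg.py
```

```text
t 18.95 P [ 0.5385 -0.0855  0.1523] [0.0002 0.     0.0003] F [-0.41  0.02 -1.84] [0.48 0.29 0.46]
t 18.95 pos [ 0.5382 -0.0855  0.152 ] yaw 93.55 shift cm [-0.05  0.02  2.73] rotvec [ 0.001  -0.0001 -0.0009] F [-0.6  0.4 -1.1] q [-0.16  0.34 -0.24  0.99  0.   -0.22] open 0.0274
```

Call:
servo_tool(translation=[[-0.05,0,0.7],[0,0,0.7],[0,0,0.6],[0,0,0.2],[0,0,0],[0,0,0],[0,0,0],[0,0,0]], rot=[[0,0,0],[0,0,0],[0,0,0],[0,0,0],[0,0,0],[0,0,0],[0,0,0],[0,0,0]])

```text
time: 19.62
position: [0.5381, -0.086, 0.1301]
ee_rot: [0.685, 0.729, 0.0, 0.0]
wrist_force: [-1.5, -0.4, 0.0]
opening: 0.0273
```

```bash
python3 avg.py
```

```text
t 20.0167 P [ 0.5383 -0.086   0.1301] [0.     0.     0.0001] F [-1.25  0.36 -0.05] [0.54 0.37 0.35]
t 20.02 pos [ 0.5383 -0.086   0.13  ] yaw 93.55 shift cm [-0.    0.02  0.53] rotvec [ 0.0009 -0.0002 -0.0008] F [-2.2  0.7  0.2] q [-0.16  0.36 -0.28  0.94  0.   -0.22] open 0.0272
```

Call:
servo_tool(translation=[[0,0,0.15],[0,0,0.15],[0,0,0.15],[0,0,0.05],[0,0,0],[0,0,0],[0,0,0],[0,0,0]], rot=[[0,0,0],[0,0,0],[0,0,0],[0,0,0],[0,0,0],[0,0,0],[0,0,0],[0,0,0]])

```text
time: 20.68
position: [0.5385, -0.086, 0.1251]
ee_rot: [0.685, 0.729, 0.0, 0.0]
wrist_force: [-0.6, 0.1, 2.0]
opening: 0.0275
```

```bash
python3 avg.py; python3 - <<'E'
from h import *
s=manip.get_state();c=vision.capture('wrist');save(c,'w10');W=wcloud(c,s)
T=R.from_quat(s['ee_rot']).inv().apply((W-s['position']).reshape(-1,3)).reshape(W.shape)
I=c['img'].astype(int);y=(I[...,0]>I[...,2]+70)&(I[...,1]>I[...,2]+50)&(abs(T[...,0])<.02)&(abs(T[...,1])<.03)&(T[...,2]<-.046)&(T[...,2]>-.06)
print('gauge top rel tool',y.sum(),np.median(T[y],0).round(4))
c2=vision.capture('side');save(c2,'s10')
W=cloud(vision.capture('top'));I=None
b=cv2.resize(cv2.imread('pics/s10.png')[130:205,330:430],None,fx=4,fy=4,interpolation=cv2.INTER_CUBIC)
a=cv2.resize(cv2.imread('pics/w10.png')[60:300,200:440],(300,300));cv2.imwrite('pics/x10.png',np.hstack([b,a]))
E
```

```text
t 21.0833 P [ 0.5385 -0.086   0.125 ] [0. 0. 0.] F [-0.87  0.12  2.09] [0.41 0.39 0.58]
t 21.08 pos [ 0.5384 -0.086   0.125 ] yaw 93.55 shift cm [0.   0.01 0.03] rotvec [ 0.0012 -0.0001 -0.0009] F [-0.8  0.1  2.6] q [-0.16  0.36 -0.28  0.93  0.   -0.22] open 0.0275
gauge top rel tool 2289 [-0.0006 -0.0166 -0.0489]
```

View pics/x10.png

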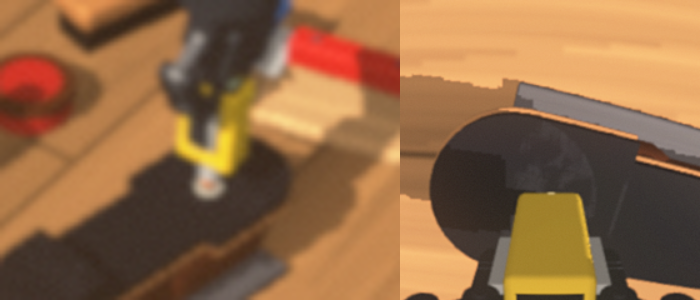

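```bash
python3 -c "
from workcell import manip
print(manip.hand_in())"
```

```text
the job is handed in; nothing more can be done
None
```

The job is done and handed in at about 21 s of the 58 s limit; the hand-in gave no verdict.

- **Scraper:** I slid the blade into the rack slot until it met the closed end, at about 6 N, then let go. Afterwards the wrist camera put the blade edge about 45 mm in, and the top camera put it about 44 mm in.
- **Gauge:** I lifted it straight out of its stand and lowered it upright onto the chalk mark. The tool is at (0.5385, -0.0860), and the mark was estimated at about (0.538, -0.086), with the three cameras agreeing to about 1–2 mm. The last side view shows the plunger inside the white ring.
- **Plunger:** The contact force, after taking off the gauge's weight, is about 3.9 N against 4 N for half way. The tool had come down about 6 mm past first touch, which agrees.
- **Other checks:** No check failed, and the arm was steady at the end. I did not measure the tins, glue, brush, spool or hammer again at the end. The arm never moved near them.

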